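Fold the hold-down flap over the specimens, shut the box and turn its catch

ROBOT

A 6-joint arm with a two-finger parallel gripper is mounted at the origin on the work surface; the furniture and walls round the work are solid. World frame = base frame: x ahead of the robot, y to its left, z up, the work surface at z = 0. Lengths are in m, angles in rad, forces in N, time in s.
With the tool pointing down it reaches from about 0.25 to 0.725 m from the base axis. Payload 4 kg.
Tool frame: the origin (TCP) lies on the centre line of the jaws, within the pads' length; the fingertips stand ahead of it and the grasp point (between the pads) lies 11 mm behind it (bot.tip_extent is the z of the fingertips in the tool frame, in m); z points along the fingers, y is the direction in which the jaws open and shut (so a half turn about z gives the same grasp; the last joint's range is limited). The gripper opens to 85 mm and grips with 20 to 120 N. Pads are 22 mm wide; open, the fingers measure 114 mm over their backs; the gripper's body (76 mm by 85 mm) begins 54 mm behind the grasp point. The pads swing forward as they close: fully open they stand 13 mm farther back than shut.
Start: joints at [-1.318, 0.241, 0.005, 1.335, 0, 1.571], TCP at [0.125, -0.484, 0.239] pointing down, gripper open.
Joint ranges: [-2.72, 2.72], [-1.05, 1.87], [-1.09, 1.28], [-1.99, 2.15], [-1.42, 1.44], [-3.14, 3.14]. Speed limits (rad/s): [2.79, 2.79, 3.14, 3.14, 3.14, 3.14].

INTERFACE

Orientations are given as a unit quaternion [x, y, z, w].
In Python, from workcell import bot gives the robot as it stands.
- The arm moves only by the shell command python3 -m jog 'ROWS'. ROWS is JSON, a list that holds one entry, the list of rows, each a list of 7 numbers: the shift along the world's x, y, z in m, then the turn, a rotation vector about the world's x, y, z in degrees, then the closure in counts, from 0 (fully open) to 255 (shut). In form: [[[tx, ty, tz, ax, ay, az, fingers], ...]]. A call has 1 to 10 rows; each row is the pose to reach, as a shift and turn from the pose commanded when the call began; what a row does not reach only later rows make up. A row lasts 1/12 s, in which the tool goes at most 41.7 mm and 7.16 degrees, less where a joint would pass 70% of its speed; a pose out of reach is approached as far as the arm can. A call with a gripper value outside its range is refused whole. The fingers move at their own pace and stop on an object; the grip force is fixed at half the most. Time passes only in rows, so rows that repeat a pose let the fingers close. It gives the time, the measured TCP pose, the force and the opening at its end, in the units of the state.
- bot.get_obs(): the state, without advancing time (a new reading comes with each control period).
- bot.camera(name): name is "side" or "top"; returns the picture (420x560x3 uint8, blue, green, red); there is no depth.
- bot.camera_model(name): a dict with "K" (3x3 intrinsics, pixels), "k1" (the pictures are not rectified: a ray, as slopes to the right and down, at radius r is drawn at 1 + k1 r^2 times it, then the intrinsics apply), "T" (4x4, takes a point from camera to world coordinates). Camera axes: x right, y down, z forward; pixel columns grow to the right and rows downward; lengths in m; the calibration is good to about 2 mm. A picture is of the moment at which its call begins. camera_model takes no time and is no camera call.
- bot.job_done(): hands the job in, once; it reports no verdict.
The state is a dict: "clock": time; "joint_pos": joint angles; "joint_vel": joint speeds; "tau": joint torques, N m; "eef_pos": TCP position; "tool_rot": TCP orientation; "ft_force": force on the tool from outside, world axes, zero at the start; "ft_torque": the same for the moment, N m; "grip_width": finger opening in m.
Only numpy, scipy, OpenCV 4.12 (cv2) and the standard library are available. Lean on these libraries where they do the work, as an engineer would, in place of code of your own. Each camera call takes 0.05 s, during which the arm holds its last target. There are 200 camera calls.

TASK

Put the specimen box in order for carrying: with closed fingertips, push the upright hold-down flap down flat over the mounted specimens, swing the open lid over it and press it fully shut, then push the brass turn-button round until it lies straight across the lid. Only push: take nothing between the fingers, lift nothing, keep off the polished specimens and leave everything round the box where it is.

Things in the scene. Friction and masses are not known exactly. Their poses are not given: they have to be found in the camera images.
- specimen_box: wooden box fixed to the bench, 130 x 200 mm, rim 45 mm high, walls 7 mm. Origin: centre of underside. Local +x points to the lid's hinge side (heading -0.15 to 1.4 rad: from straight away from the robot round to its left), y along the long side. Partition (4 mm, top 39 mm high) at y = 0; the -y compartment has the nest block with specimens and the flap, the other more specimens.
- specimen_box_lid (a joint): angle of the box's lid, rad: 0 = shut flat on the rim, 1.57 = upright, stop at 1.83; starts open at 1.60 to 1.74. Stiff hinge: the lid stays where it is left (about 1 to 1.5 N at its free edge moves it), it neither falls nor springs.
- lid_hinge (a point): middle of the lid's hinge line, at local (67, 0, 45.5) mm of the box; the hinge line runs along the box's local y. Fixed to the box.
- lid_mid (a point): centre of the lid board (133 x 200 x 8 mm), 70 mm from the hinge line; moves with the lid. Its z is the normal of the lid's outer face (up when shut, facing away from the box when open), its x points from the free edge to the hinge line, y along the hinge line.
- lid_edge (a point): middle of the lid's free edge, 136 mm from the hinge line, half-way through the thickness; axes as lid_mid. A fixed wire guard stands along the left wall at y = 0.40, above 63 mm; the hand passes between it and the open lid.
- flap (a joint): angle of the hold-down flap, rad: 0 = folded down flat, its free edge on the partition, its top 43 mm above the bench, just below the rim; 1.57 = upright, stop at 1.62; starts upright at 1.54 to 1.61. Stiff hinge: stays where it is left (0.5 to 1 N at its free edge moves it).
- flap_hinge (a point): middle of the flap's hinge line, just inside the box's end wall on the local -y side, at local (-1, -90.5, 41) mm of the box; the hinge line runs along the box's local x. Fixed to the box.
- flap_mid (a point): centre of the flap: plywood board, 110 mm along the hinge line, 90 mm hinge to free edge, 4 mm thick, 3 mm felt pad on the underside, finger notch 28 x 14 mm mid free edge. 46 mm from the hinge line, moves with the flap. z: normal of its top face (up when folded down, pointing outward from the box when upright); y from hinge to free edge; x along the hinge line.
- flap_edge (a point): middle of the flap's free edge (in the notch's mouth), 91 mm from the hinge line; axes as flap_mid.
- catch (a joint): angle of the brass turn-button that locks the lid, rad: 0 = across the lid (stop), its arm pointing along the box's local +x over the shut lid; 1.57 = clear of the lid, pointing along local +y, parallel to the box's front; starts at 1.57 to 1.85, stop at 1.9. It turns about an upright axis and stays where it is left (about 0.6 N at its stud turns it).
- catch_pivot (a point): point on the turn-button's upright axis, at local (-79, 0, 58) mm of the box, on a lug on the front wall (the side opposite the lid's hinge), 10 mm in front of the shut lid's edge. Fixed to the box.
- catch_stud (a point): middle of the thumb stud on the turn-button's arm: an upright brass pin, 9 mm across (12 mm ball on top), 34 mm from the axis, standing from 60.5 to 87 mm above the bench; moves with the arm. The arm is 13 mm wide and 5 mm thick, 55.5 to 60.5 mm above the bench; the shut lid's top is at 53.6 mm. Its x points from the axis to the stud, z up.
- specimen_0: mounted metal specimen, a disc 30 mm across and 18 mm high, loose in a 12 mm deep nest of the nest block inside the box, under the flap's place. Origin: centre of its underside, 13 mm above the bench.
- specimen_1: mounted metal specimen, a disc 30 mm across and 21 mm high, loose in a 12 mm deep nest of the nest block inside the box, under the flap's place. Origin: centre of its underside, 13 mm above the bench.
- specimen_2: mounted metal specimen, a disc 30 mm across and 16 mm high, loose in a 12 mm deep nest of the nest block inside the box, under the flap's place. Origin: centre of its underside, 13 mm above the bench.
- specimen_3: mounted metal specimen, a disc 30 mm across and 19 mm high, loose in a 12 mm deep nest of the nest block inside the box, under the flap's place. Origin: centre of its underside, 13 mm above the bench.
- specimen_4: mounted metal specimen, a disc 30 mm across and 17 mm high, loose in a 12 mm deep nest of the nest block inside the box, under the flap's place. Origin: centre of its underside, 13 mm above the bench.
- specimen_5: mounted metal specimen, a disc 30 mm across and 16 mm high, loose in a 12 mm deep nest of the nest block inside the box, under the flap's place. Origin: centre of its underside, 13 mm above the bench.
- loupe: black loupe, 38 mm across, 34 mm high, standing on the bench right of the box. Bystander. Origin: centre of its underside.
- petri: glass dish with cotton wool, 68 mm across, 20 mm high, on the bench beside the box, on the side opposite the lid's hinge. Bystander. Origin: centre of its underside.
- tweezers: steel tweezers, 126 mm long, lying beside the box, on the side opposite the lid's hinge. Bystander. Origin: centre of the underside.
- pen_marker: marker pen, 135 mm long, lying between the mounting press (394 mm high, right front of the box) and the microscope (325 mm high, right behind it); both are fixed machines to keep clear of. Bystander. Origin: centre of the underside.

How it is judged:
By the outcome, as a careful person would: the job done as asked, in the order asked, and still so for the second after the job is handed in, with the robot touching nothing.
It also fails if it takes over 69 s, if anything falls off the work surface, if the arm or the gripper's body presses on something with over 40 N, if the wrist force passes 120 N, or if a joint passes its speed limit or range.

## Working session

There is one attempt and no reset: what is moved stays moved. The work goes in short steps, Python scripts to look and compute and a shell command to move; the robot and the scene stay as the last step left them, time stands still between calls to the robot, and variables do not carry over. Pictures are saved under pics/ and viewed, about 8 in all and at most 12, crops included, and the job is handed in when it is done.

```bash
mkdir -p pics; ls
python3 - <<'E'
from workcell import bot
import cv2,numpy as np
print(bot.get_obs()); print(bot.tip_extent)
for n in("top","side"):
    cv2.imwrite(f"pics/{n}0.png",bot.camera(n)); m=bot.camera_model(n); print(n,m)
E
```

```text
pics
{'clock': 0.0, 'joint_pos': array([-1.31797891e+00,  2.41430718e-01,  3.70476384e-03,  1.33517914e+00,
        2.75819427e-05,  1.57081021e+00]), 'joint_vel': array([ 0.00089832, -0.00217306, -0.00045241, -0.00060855,  0.00193004,
        0.00039653]), 'tau': array([ 1.14012655e-03, -3.72320545e+01,  2.52405810e+01,  1.70166849e-02,
       -1.01481717e-04, -1.46218201e-05]), 'eef_pos': array([ 0.12492   , -0.4835065 ,  0.23839664]), 'tool_rot': array([ 9.92021378e-01,  1.26065358e-01, -1.19255015e-04, -1.04770915e-03]), 'ft_force': array([ 0.46321039, -0.10633194,  0.08481982]), 'ft_torque': array([-0.00157373, -0.01272337,  0.00749554]), 'grip_width': 0.08553076271082731}
0.008
top {'K': array([[425.73684289,   0.        , 284.76538995],
       [  0.        , 425.73684289, 218.59473037],
       [  0.        ,   0.        ,   1.        ]]), 'k1': 0.009026057714489206, 'T': array([[-0.12034723, -0.96961932,  0.21296695,  0.30471938],
       [-0.99272256,  0.11847285, -0.02158947,  0.08193698],
       [-0.00429724, -0.21401532, -0.97682085,  0.9035759 ],
       [ 0.        ,  0.        ,  0.        ,  1.        ]])}
side {'K': array([[391.79986026,   0.        , 280.26714642],
       [  0.        , 391.79986026, 209.92650701],
       [  0.        ,   0.        ,   1.        ]]), 'k1': -0.06670589307470484, 'T': array([[ 0.99768612, -0.02843381,  0.06175699,  0.44823248],
       [-0.06555854, -0.64300346,  0.76305218, -0.56781262],
       [ 0.01801348, -0.76533526, -0.64337971,  0.62384669],
       [ 0.        ,  0.        ,  0.        ,  1.        ]])}
```

View pics/top0.png

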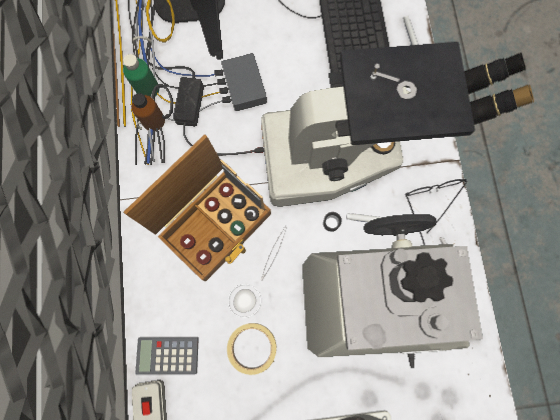

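View pics/side0.png

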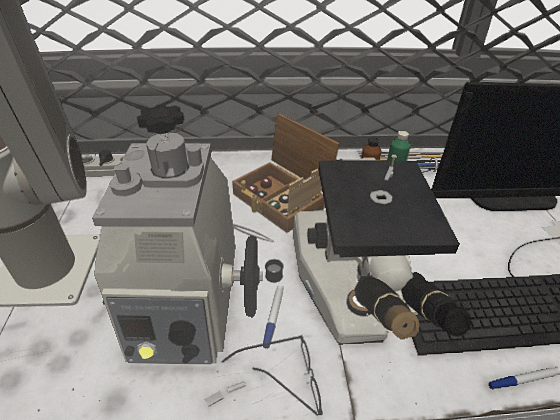

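The top view shows the box around (210,215), with the lid open toward the upper left, the flap upright at about (245,190) and the catch at (236,255). The side view shows the box at about (285,185). I'll zoom in on both.

Run:
```python
import cv2,numpy as np
a=cv2.imread("pics/top0.png")[125:290,115:285]; b=cv2.imread("pics/side0.png")[105:245,225:365]
a=cv2.resize(a,None,fx=3.6,fy=3.6,interpolation=cv2.INTER_CUBIC)
cv2.imwrite("pics/cropa.png",a)
cv2.imwrite("pics/cropb.png",cv2.resize(b,None,fx=4,fy=4,interpolation=cv2.INTER_CUBIC))
```

```text
(no output)
```

View pics/cropa.png

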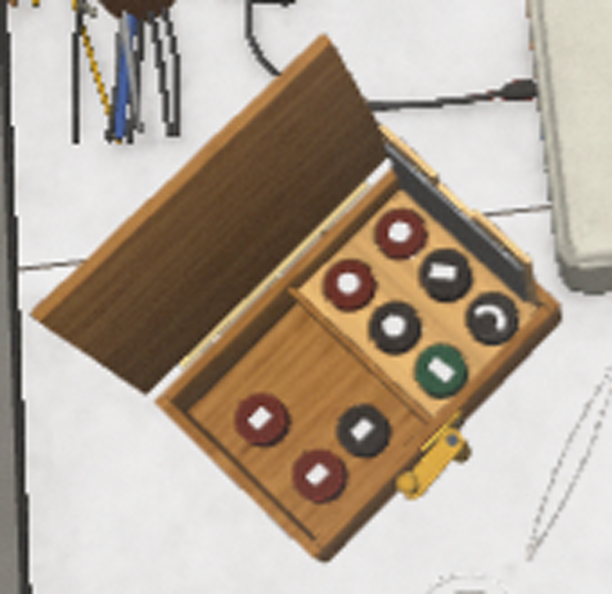

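View pics/cropb.png

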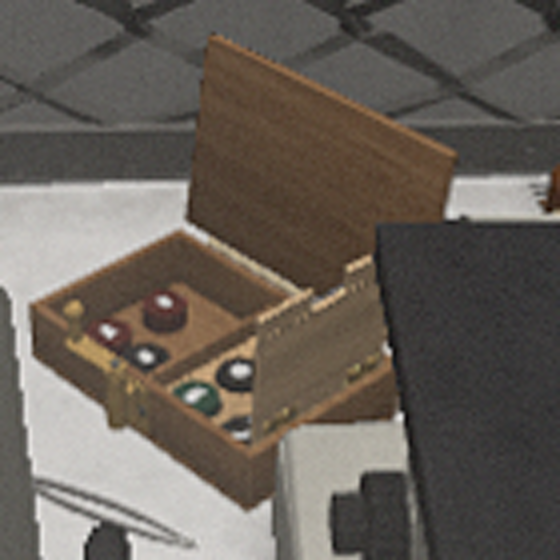

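```bash
cat > h.py <<'E'
import numpy as np,cv2
from workcell import bot
from scipy.spatial.transform import Rotation as R
def ray(n,uv):
    m=bot.camera_model(n);K=m["K"];k=np.array([m["k1"],0,0,0,0.])
    p=cv2.undistortPoints(np.array([[uv]],float),K,k)[0,0]
    T=m["T"];return T[:3,3],T[:3,:3]@np.r_[p,1]
def onz(n,uv,z):
    o,d=ray(n,uv);return o+d*(z-o[2])/d[2]
def proj(n,P):
    m=bot.camera_model(n);T=np.linalg.inv(m["T"]);P=np.atleast_2d(P)
    return cv2.projectPoints(P,cv2.Rodrigues(T[:3,:3])[0],T[:3,3],m["K"],np.array([m["k1"],0,0,0,0.]))[0][:,0]
def tri(a,b):
    (o,d),(p,e)=ray("top",a),ray("side",b)
    s=np.linalg.lstsq(np.c_[d,-e],p-o,rcond=None)[0]
    q,r=o+s[0]*d,p+s[1]*e;return (q+r)/2,np.linalg.norm(q-r)
E
python3 - <<'E'
from h import *
ca=lambda u,v:(115+(u+.5)/3.6-.5,125+(v+.5)/3.6-.5)
cb=lambda u,v:(225+(u+.5)/4-.5,105+(v+.5)/4-.5)
P={}
for n,l,uv in(("F+y",(-.065,.1),(318,560)),("H+y",(.065,.1),(157,400)),("F-y",(-.065,-.1),(560,315))):
    P[n]=onz("top",ca(*uv),.045)[:2];print("top",n,P[n])
print(np.linalg.norm(P["F+y"]-P["H+y"]),np.linalg.norm(P["F+y"]-P["F-y"]))
for n,uv in(("F+y",(33,305)),("H+y",(182,232)),("F-y",(250,462))): print("side",n,onz("side",cb(*uv),.045))
for n,a,b in(("lid edge +y",(33,315),(212,37)),("lid edge -y",(325,38),(457,155)),("stud top",(407,484),(73,308))):print(n,tri(ca(*a),cb(*b)))
print("flap edge pts")
for a in((380,128),(535,265)):print(onz("top",ca(*a),.132))
E
```

```text
top F+y [0.38645088 0.24067321]
top H+y [0.48762679 0.32441614]
top F-y [0.50915999 0.0912773 ]
0.13133713604298258 0.1933304495639743
side F+y [0.39221482 0.23716928 0.045     ]
side H+y [0.48953494 0.31665445 0.045     ]
side F-y [0.51675329 0.08278358 0.045     ]
lid edge +y (array([0.50989542, 0.34620878, 0.17262452]), np.float64(0.00038824409730829645))
lid edge -y (array([0.6380052 , 0.19237525, 0.17390322]), np.float64(0.001885598346219591))
stud top (array([0.41850936, 0.18340104, 0.08058774]), np.float64(0.0014698174541593972))
flap edge pts
[0.60148529 0.17375567 0.132     ]
[0.51660594 0.10023374 0.132     ]
```

Run:
```python
from h import *
np.set_printoptions(precision=3,suppress=True)
for n,uv,z in(("press TL",(305,252),.30),("press TR",(388,247),.39),("press BL",(310,355),.30),("press R",(482,340),.3),("wheel L",(364,222),.25),("wheel R",(436,222),.25),
 ("scope col L",(290,110),.2),("scope col L",(290,110),.1),("stage L",(345,90),.325),("stage BL",(350,143),.325),("stage TL",(345,50),.325),("scope base L",(262,115),.05),("base BL",(272,204),.05),("base BR",(330,200),.05),("bottle",(148,112),.1),("green",(137,70),.12),("hub",(240,80),.05),("petri",(244,300),.02),("tweez",(274,253),0),("loupe",(333,221),.034)):
  print(n,onz("top",uv,z))
for n,uv,z in(("press front L",(95,218),.3),("press back L",(130,150),.3),("press back R",(212,145),.3),("press frontR",(203,220),.3),("stage L",(320,160),.325),("stage FL",(330,245),.325),("base L",(295,215),.06)):
  print("side",n,onz("side",uv,z))
c=np.array([.5025,.2065]);t=.69;ex=np.array([np.cos(t),np.sin(t)]);ey=np.array([-ex[1],ex[0]])
w=lambda x,y,z:np.r_[c+x*ex+y*ey,z]
pts=np.array([w(-.065,.1,.045),w(.065,.1,.045),w(-.065,-.1,.045),w(.065,-.1,.045),w(0,-.09,.132)])
print(proj("top",pts),proj("side",pts))
for k in("top","side"):
  im=cv2.imread(f"pics/{k}0.png");S=4
  big=cv2.resize(im,None,fx=S,fy=S,interpolation=cv2.INTER_CUBIC)
  def poly(P,col): 
    q=((proj(k,np.array(P))+.5)*S).astype(int); cv2.polylines(big,[q],True,col,1)
  poly([w(-.065,.1,.045),w(.065,.1,.045),w(.065,-.1,.045),w(-.065,-.1,.045)],(0,0,255))
  poly([w(-.056,-.09,.041),w(.054,-.09,.041),w(.054,-.09,.132),w(-.056,-.09,.132)],(255,0,0))
  poly([w(-.113,-.0,.058),w(-.045,0,.058),w(-.079,0,.058),w(-.079,.034,.058),w(-.079,.034,.087),w(-.079,.034,.058),w(-.079,0,.058)],(0,255,0))
  th=1.7;L=lambda r,y:w(.067-r*np.cos(th),y,.0455+r*np.sin(th))
  poly([L(.004,-.1),L(.136,-.1),L(.136,.1),L(.004,.1)],(255,0,255))
  x0,y0=(115,125) if k=="top" else (225,105)
  cr=big[y0*S:(y0+165)*S,x0*S:(x0+170)*S]
  cv2.imwrite(f"pics/ov_{k}.png",cv2.resize(cr,(400,388)))
cv2.imwrite("pics/ov.png",np.hstack([cv2.imread("pics/ov_top.png"),cv2.imread("pics/ov_side.png")]))
```

```text
press TL [0.384 0.046 0.3  ]
press TR [ 0.366 -0.05   0.39 ]
press BL [0.244 0.057 0.3  ]
press R [ 0.236 -0.177  0.3  ]
wheel L [ 0.427 -0.055  0.25 ]
wheel R [ 0.413 -0.167  0.25 ]
scope col L [0.655 0.033 0.2  ]
scope col L [0.704 0.026 0.1  ]
stage L [ 0.614 -0.043  0.325]
stage BL [ 0.53  -0.038  0.325]
stage TL [ 0.68  -0.053  0.325]
scope base L [0.725 0.084 0.05 ]
base BL [0.525 0.086 0.05 ]
base BR [ 0.519 -0.035  0.05 ]
bottle [0.735 0.315 0.1  ]
green [0.82  0.326 0.12 ]
hub [0.814 0.124 0.05 ]
petri [0.339 0.165 0.02 ]
tweez [0.43  0.094 0.   ]
loupe [ 0.477 -0.037  0.034]
side press front L [ 0.246 -0.189  0.3  ]
side press back L [ 0.253 -0.027  0.3  ]
side press back R [ 0.381 -0.018  0.3  ]
side press frontR [ 0.382 -0.199  0.3  ]
side stage L [ 0.54  -0.107  0.325]
side stage FL [ 0.527 -0.274  0.325]
side base L [0.534 0.082 0.06 ]
[[202.098 279.159]
 [157.927 235.139]
 [271.389 208.757]
 [227.249 167.748]
 [241.42  178.666]] [[231.539 179.73 ]
 [269.778 160.93 ]
 [286.616 218.59 ]
 [325.274 194.762]
 [305.825 173.563]]
```

View pics/ov.png

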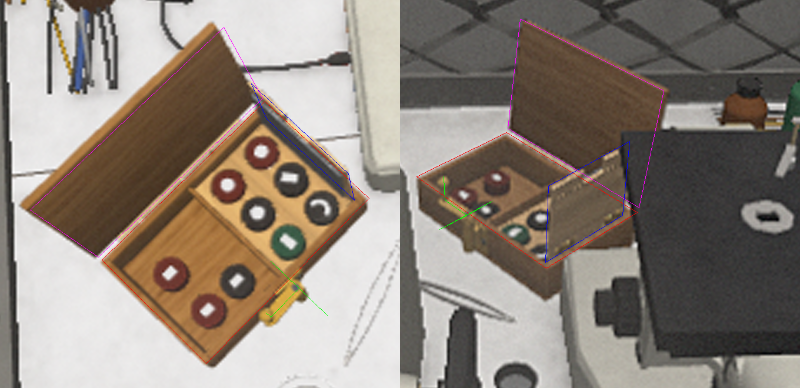

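The overlay fits in both views: the rim, flap, lid at about 1.7 rad and catch all line up with c=(0.5025,0.2065) and heading 0.69. I'll start moving: go up, then close to the base and over the press.

```bash
python3 -m jog '[[[0,0,0.04,0,0,0,255],[0,0,0.08,0,0,0,255],[0,0,0.12,0,0,0,255],[0,0.03,0.16,0,0,0,255],[0,0.06,0.20,0,0,5,255],[0,0.09,0.23,0,0,12,255],[0.01,0.12,0.25,0,0,19,255],[0.02,0.15,0.26,0,0,26,255],[0.03,0.18,0.26,0,0,33,255],[0.04,0.20,0.26,0,0,40,255]]]'
```

```text
clock: 0.93
eef_pos: [0.1649, -0.2816, 0.5012]
tool_rot: [0.888, 0.46, 0.0, 0.002]
ft_force: [0.5, 0.0, 0.1]
grip_width: 0.0001
```

```bash
python3 -m jog '[[[0.02,0.03,0,0,0,6,255],[0.04,0.06,0,0,0,12,255],[0.06,0.09,0,0,0,18,255],[0.08,0.12,0,0,0,24,255],[0.10,0.15,0,0,0,30,255],[0.12,0.19,0,0,0,36,255],[0.135,0.23,0,0,0,42,255],[0.15,0.27,0,0,0,48,255],[0.165,0.31,0,0,0,54,255],[0.18,0.35,0,0,0,60,255]]]'
python3 - <<'E'
from h import *
o=bot.get_obs();print(o['joint_pos']);M=R.from_quat(o['tool_rot']).as_matrix();print(M.round(3))
E
```

```text
clock: 1.77
eef_pos: [0.3424, 0.0613, 0.4992]
tool_rot: [0.539, 0.843, -0.0, 0.0]
ft_force: [0.8, -1.5, -0.0]
grip_width: 0.0001
[ 1.77373521e-01 -1.71768442e-02  3.89513226e-01  1.97748542e+00
 -2.69190446e-04  1.31502401e+00]
[[-0.42   0.908  0.   ]
 [ 0.908  0.42  -0.   ]
 [-0.    -0.    -1.   ]]
```

```bash
python3 -m jog '[[[0.03,0.01,0,0,0,4,255],[0.06,0.02,0,0,0,9,255],[0.09,0.03,-0.02,0,0,14.5,255],[0.12,0.04,-0.05,0,0,14.5,255],[0.15,0.045,-0.08,0,0,14.5,255],[0.18,0.05,-0.11,0,0,14.5,255],[0.21,0.053,-0.14,0,0,14.5,255],[0.237,0.053,-0.17,0,0,14.5,255],[0.237,0.053,-0.20,0,0,14.5,255],[0.237,0.053,-0.24,0,0,14.5,255]]]'
python3 - <<'E'
from h import *
o=bot.get_obs();M=R.from_quat(o['tool_rot']).as_matrix();print(M.round(3))
a=bot.camera("top")[110:290,110:320];b=bot.camera("side")[60:240,180:390]
cv2.imwrite("pics/m1.png",cv2.resize(np.hstack([a,b]),(800,343),interpolation=cv2.INTER_CUBIC))
E
```

```text
clock: 2.6
eef_pos: [0.5813, 0.1122, 0.2569]
tool_rot: [0.431, 0.902, 0.0, 0.0]
ft_force: [0.1, 0.2, 0.4]
grip_width: 0.0002
[[-0.629  0.778  0.   ]
 [ 0.778  0.629  0.   ]
 [-0.     0.    -1.   ]]
```

View pics/m1.png

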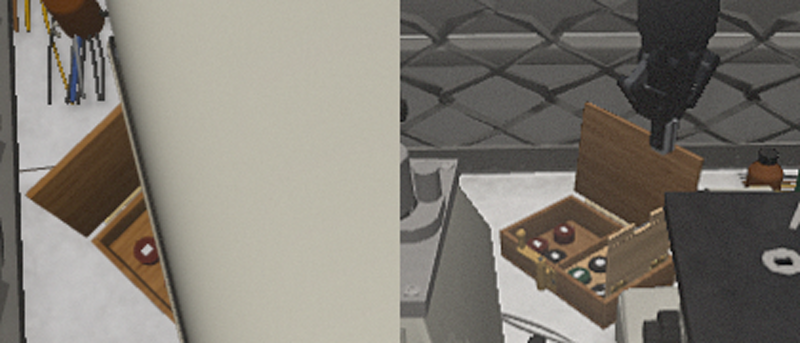

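The arm hides the box from the top camera. In the side view the fingertips are above and just behind the flap's end, as planned. I'll go down behind the flap.

```bash
python3 -m jog '[[[0,0,-0.03,0,0,0,255],[0,0,-0.06,0,0,0,255],[0,0,-0.09,0,0,0,255],[0,0,-0.12,0,0,0,255],[0,0,-0.14,0,0,0,255],[0,0,-0.14,0,0,0,255]]]'
python3 - <<'E'
from h import *
c=np.array([.5025,.2065]);t=.69;ex=np.array([np.cos(t),np.sin(t)]);ey=np.array([-ex[1],ex[0]])
p=bot.get_obs()['eef_pos'][:2]-c;print(p@ex,p@ey)
# flap: push plan; tip bottom stays on face at radius r; foremost edge of tip at y+.011
y0,z0=-.0905,.041
for d in range(80,-1,-10):
    a=np.radians(d);r=.068
    # contact point on the outer face
    cy,cz=y0+r*np.cos(a)-.002*np.sin(a),z0+r*np.sin(a)+.002*np.cos(a)
    ty=cy-.011*np.sin(a); tz=cz+.008   # TCP
    q=c+ty*ey; print(d,(q).round(4),round(tz,4))
E
```

```text
clock: 3.2
eef_pos: [0.5784, 0.1119, 0.1175]
tool_rot: [0.431, 0.903, -0.001, -0.002]
ft_force: [-0.3, 0.4, 0.7]
grip_width: 0.0001
-0.0016544418537756116 -0.12124492941494211
80 [0.5607 0.1359] 0.1163
70 [0.5531 0.1452] 0.1136
60 [0.5456 0.1542] 0.1089
50 [0.5386 0.1627] 0.1024
40 [0.5323 0.1704] 0.0942
30 [0.5268 0.1771] 0.0847
20 [0.5223 0.1826] 0.0741
10 [0.5189 0.1866] 0.0628
0 [0.5168 0.1891] 0.051
```

```bash
python3 -m jog '[[[-0.005,0.007,0,0,0,0,255],[-0.010,0.014,0,0,0,0,255],[-0.014,0.019,0,0,0,0,255],[-0.018,0.024,-0.001,0,0,0,255],[-0.0215,0.0285,-0.0025,0,0,0,255],[-0.025,0.033,-0.004,0,0,0,255],[-0.029,0.0375,-0.0065,0,0,0,255],[-0.033,0.042,-0.009,0,0,0,255],[-0.0365,0.0465,-0.012,0,0,0,255],[-0.040,0.051,-0.015,0,0,0,255]]]'
python3 - <<'E'
from h import *
b=bot.camera("side")[90:240,200:380]
cv2.imwrite("pics/m2.png",cv2.resize(b,(720,600),interpolation=cv2.INTER_CUBIC))
E
```

```text
clock: 4.03
eef_pos: [0.5389, 0.1634, 0.1038]
tool_rot: [0.431, 0.903, -0.0, -0.0]
ft_force: [0.3, -1.4, -0.7]
grip_width: 0.0
```

View pics/m2.png

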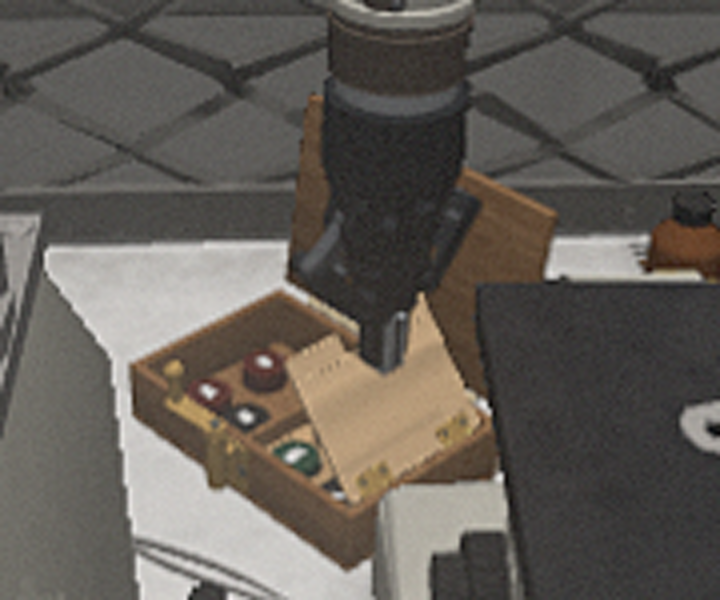

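The flap follows, at about 50°, but the tip is close to the notch at (385,365). I'll move the contact a little toward the hinge while folding it down.

```bash
python3 -m jog '[[[0.0015,-0.002,-0.009,0,0,0,255],[0.0025,-0.003,-0.018,0,0,0,255],[-0.001,0.0015,-0.026,0,0,0,255],[-0.0025,0.003,-0.030,0,0,0,255],[-0.004,0.0045,-0.034,0,0,0,255],[-0.005,0.006,-0.039,0,0,0,255],[-0.006,0.007,-0.044,0,0,0,255],[-0.007,0.009,-0.049,0,0,0,255],[-0.008,0.010,-0.053,0,0,0,255],[-0.008,0.010,-0.055,0,0,0,255]]]'
```

```text
clock: 4.92
eef_pos: [0.5316, 0.1734, 0.0506]
tool_rot: [0.43, 0.903, 0.0, 0.0]
ft_force: [-6.7, -2.9, 22.5]
grip_width: -0.0004
```

```bash
python3 -m jog '[[[0,0,0.02,0,0,0,255],[0,0,0.06,0,0,0,255],[0,0,0.10,0,0,0,255],[0,0,0.14,0,0,0,255],[0,0,0.18,0,0,0,255],[0,0,0.21,0,0,0,255],[0.02,0.024,0.21,0,0,0,255],[0.04,0.048,0.21,0,0,0,255],[0.06,0.073,0.21,0,0,0,255],[0.08,0.097,0.21,0,0,0,255]]]'
python3 - <<'E'
from h import *
a=bot.camera("top")[110:290,110:300]
b=bot.camera("side")[60:240,190:380]
cv2.imwrite("pics/m3.png",cv2.resize(np.hstack([a,b]),(800,379),interpolation=cv2.INTER_CUBIC))
E
```

```text
clock: 5.75
eef_pos: [0.6122, 0.2714, 0.2597]
tool_rot: [0.431, 0.903, 0.001, 0.0]
ft_force: [0.5, 0.4, 1.3]
grip_width: 0.0002
```

View pics/m3.png

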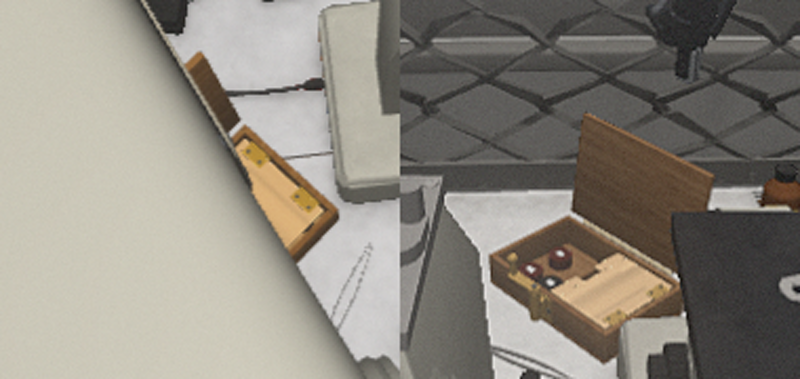

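The flap lies flat in both views, and the lid is still open with the hand above and behind it. I'll go down behind the lid and compute its closing arc.

```bash
python3 -m jog '[[[0,0,-0.03,0,0,0,255],[0,0,-0.06,0,0,0,255],[0,0,-0.09,0,0,0,255],[0,0,-0.107,0,0,0,255],[0,0,-0.107,0,0,0,255]]]'
python3 - <<'E'
from h import *
c=np.array([.5025,.2065]);t=.69;ex=np.array([np.cos(t),np.sin(t)]);ey=np.array([-ex[1],ex[0]])
p=bot.get_obs()['eef_pos'];q=p[:2]-c;print(q@ex,q@ey,p[2])
for d in range(100,-1,-5):
    a=np.radians(d);r=.105
    x=.067-r*np.cos(a)+.008*np.sin(a)+.0145; z=.0455+r*np.sin(a)+.008*np.cos(a)+.008
    print(d,round(x,4),((x-q@ex)*ex).round(4),round(z-p[2],4))
E
```

```text
clock: 6.27
eef_pos: [0.6078, 0.2684, 0.1466]
tool_rot: [0.431, 0.902, -0.004, -0.004]
ft_force: [-1.0, -0.1, -0.8]
grip_width: 0.0002
0.1206165930612476 -0.01935286571761801 0.1466127841322912
100 0.1076 [-0.01   -0.0083] 0.0089
95 0.0986 [-0.017 -0.014] 0.0108
90 0.0895 [-0.024  -0.0198] 0.0119
85 0.0803 [-0.0311 -0.0257] 0.0122
80 0.0711 [-0.0382 -0.0315] 0.0117
75 0.0621 [-0.0452 -0.0373] 0.0104
70 0.0531 [-0.0521 -0.043 ] 0.0083
65 0.0444 [-0.0588 -0.0485] 0.0054
60 0.0359 [-0.0653 -0.0539] 0.0018
55 0.0278 [-0.0716 -0.0591] -0.0025
50 0.0201 [-0.0775 -0.064 ] -0.0075
45 0.0129 [-0.0831 -0.0686] -0.0132
40 0.0062 [-0.0882 -0.0728] -0.0195
35 0.0001 [-0.093  -0.0767] -0.0263
30 -0.0054 [-0.0972 -0.0802] -0.0337
25 -0.0103 [-0.101  -0.0833] -0.0415
20 -0.0144 [-0.1042 -0.086 ] -0.0497
15 -0.0179 [-0.1068 -0.0881] -0.0582
10 -0.0205 [-0.1088 -0.0898] -0.067
5 -0.0224 [-0.1103 -0.091 ] -0.076
0 -0.0235 [-0.1111 -0.0917] -0.0851
```

```bash
python3 -m jog '[[[-0.010,-0.008,0,0,0,0,255],[-0.017,-0.014,0.003,0,0,0,255],[-0.024,-0.020,0.005,0,0,0,255],[-0.031,-0.0257,0.006,0,0,0,255],[-0.038,-0.0315,0.006,0,0,0,255],[-0.045,-0.037,0.006,0,0,0,255],[-0.052,-0.043,0.005,0,0,0,255],[-0.059,-0.0485,0.002,0,0,0,255],[-0.065,-0.054,-0.002,0,0,0,255],[-0.065,-0.054,-0.002,0,0,0,255]]]'
python3 - <<'E'
from h import *
b=bot.camera("side")[60:240,190:380]
cv2.imwrite("pics/m4.png",cv2.resize(b,(600,568),interpolation=cv2.INTER_CUBIC))
E
```

```text
clock: 7.1
eef_pos: [0.5459, 0.2153, 0.152]
tool_rot: [0.431, 0.902, 0.0, 0.0]
ft_force: [0.1, -0.2, 0.2]
grip_width: 0.0004
```

View pics/m4.png

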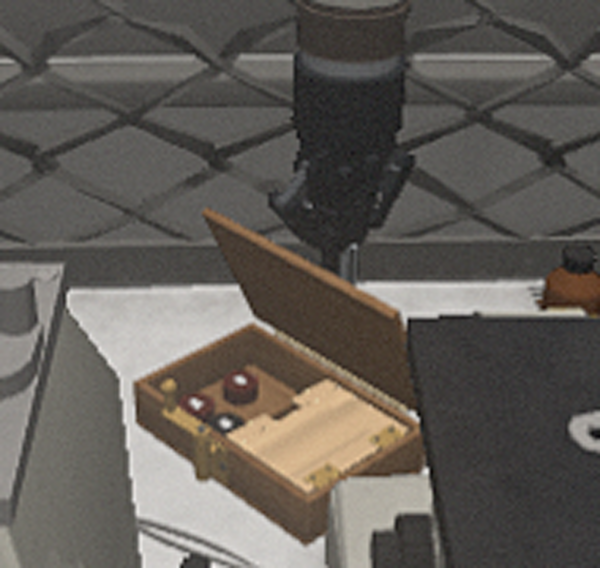

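The lid follows, at about 60–65°. I'll continue the arc downward.

```bash
python3 -m jog '[[[-0.006,-0.005,-0.006,0,0,0,255],[-0.0125,-0.010,-0.012,0,0,0,255],[-0.018,-0.0145,-0.018,0,0,0,255],[-0.023,-0.019,-0.024,0,0,0,255],[-0.028,-0.023,-0.031,0,0,0,255],[-0.032,-0.026,-0.038,0,0,0,255],[-0.036,-0.029,-0.046,0,0,0,255],[-0.039,-0.032,-0.054,0,0,0,255],[-0.042,-0.034,-0.063,0,0,0,255],[-0.043,-0.035,-0.070,0,0,0,255]]]'
```

```text
clock: 7.98
eef_pos: [0.5028, 0.1806, 0.0792]
tool_rot: [0.431, 0.902, -0.0, -0.0]
ft_force: [-1.3, -0.4, 2.4]
grip_width: -0.0001
```

```bash
python3 -m jog '[[[-0.001,-0.001,-0.005,0,0,0,255],[-0.002,-0.002,-0.010,0,0,0,255],[-0.003,-0.002,-0.014,0,0,0,255],[-0.003,-0.002,-0.017,0,0,0,255],[-0.003,-0.002,-0.019,0,0,0,255],[-0.003,-0.002,-0.021,0,0,0,255],[-0.003,-0.002,-0.022,0,0,0,255],[-0.003,-0.002,-0.022,0,0,0,255]]]'
```

```text
clock: 8.65
eef_pos: [0.5004, 0.1791, 0.0614]
tool_rot: [0.431, 0.903, 0.0, 0.0]
ft_force: [-8.2, -3.4, 20.6]
grip_width: -0.0003
```

```bash
python3 -m jog '[[[0,0,0.02,0,0,0,255],[0,0,0.06,0,0,0,255],[0,0,0.10,0,0,0,255],[0,0,0.13,0,0,0,255],[-0.03,-0.006,0.14,0,0,0,255],[-0.06,-0.012,0.14,0,0,0,255],[-0.09,-0.017,0.14,0,0,0,255],[-0.107,-0.019,0.14,0,0,0,255],[-0.107,-0.019,0.11,0,0,0,255],[-0.107,-0.019,0.11,0,0,0,255]]]'
python3 - <<'E'
from h import *
c=np.array([.5025,.2065]);t=.69;ex=np.array([np.cos(t),np.sin(t)]);ey=np.array([-ex[1],ex[0]])
p=bot.get_obs()['eef_pos'];q=p[:2]-c;print(q@ex,q@ey,p[2])
a=bot.camera("top")[110:290,110:300]
b=bot.camera("side")[90:230,200:348]
cv2.imwrite("pics/m5.png",np.hstack([cv2.resize(x,(400,379),interpolation=cv2.INTER_CUBIC) for x in(a,b)]))
E
```

```text
clock: 9.48
eef_pos: [0.3903, 0.1592, 0.1655]
tool_rot: [0.43, 0.903, -0.002, -0.002]
ft_force: [-0.5, -0.5, -0.6]
grip_width: 0.0001
-0.11663557142599003 0.03489129133668894 0.16549243942438732
```

View pics/m5.png

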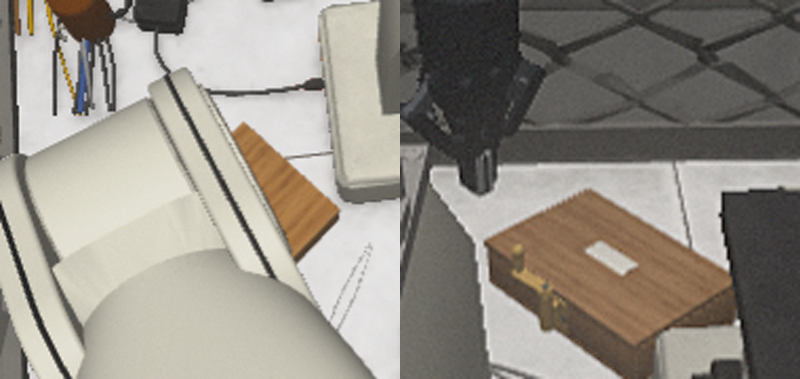

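The side view shows the lid shut, with the stud at (517,250) in the crop still pointing along the front. The fingertip is in front of and above it. I'll lower it and compute the arc.

```bash
python3 -m jog '[[[0,0,-0.03,0,0,0,255],[0,0,-0.06,0,0,0,255],[0,0,-0.08,0,0,0,255],[0,0,-0.093,0,0,0,255],[0,0,-0.093,0,0,0,255],[0,0,-0.093,0,0,0,255]]]'
python3 - <<'E'
from h import *
c=np.array([.5025,.2065]);t=.69;ex=np.array([np.cos(t),np.sin(t)]);ey=np.array([-ex[1],ex[0]])
p=bot.get_obs()['eef_pos'];q=p[:2]-c;print(q@ex,q@ey,p[2])
for x,y in((-.098,.034),(-.089,.036),(-.081,.037),(-.073,.0385),(-.063,.0325),(-.053,.0243),(-.045,.0155),(-.045,.0115)):print(((x-q@ex)*ex+(y-q@ey)*ey).round(4))
E
```

```text
clock: 10.08
eef_pos: [0.3943, 0.1603, 0.0756]
tool_rot: [0.431, 0.902, -0.0, -0.0]
ft_force: [-0.0, 0.3, 0.8]
grip_width: -0.0002
-0.11279997254302933 0.03324795082947437 0.07563767515068812
[0.0109 0.01  ]
[0.0166 0.0173]
[0.0221 0.0231]
[0.0274 0.0294]
[0.0389 0.0311]
[0.0518 0.0312]
[0.0636 0.0295]
[0.0661 0.0264]
```

```bash
python3 -m jog '[[[0.006,0.005,0,0,0,0,255],[0.011,0.010,0,0,0,0,255],[0.0165,0.017,0,0,0,0,255],[0.022,0.023,0,0,0,0,255],[0.0275,0.0294,0,0,0,0,255],[0.033,0.0303,0,0,0,0,255],[0.039,0.031,0,0,0,0,255],[0.045,0.031,0,0,0,0,255],[0.052,0.031,0,0,0,0,255],[0.052,0.031,0,0,0,0,255]]]'
```

```text
clock: 10.92
eef_pos: [0.447, 0.191, 0.0753]
tool_rot: [0.431, 0.902, 0.0, 0.0]
ft_force: [-0.2, 1.1, 0.2]
grip_width: -0.0003
```

```bash
python3 -m jog '[[[0.006,-0.001,0,0,0,0,255],[0.012,-0.002,0,0,0,0,255],[0.0135,-0.004,0,0,0,0,255],[0.0145,-0.005,0,0,0,0,255],[0.0157,-0.0065,0,0,0,0,255],[0.017,-0.008,0,0,0,0,255],[0.017,-0.008,0,0,0,0,255]]]'
```

```text
clock: 11.5
eef_pos: [0.4577, 0.1884, 0.0751]
tool_rot: [0.429, 0.903, 0.004, -0.008]
ft_force: [-13.4, 16.0, 5.5]
grip_width: 0.0001
```

Firm resistance of about 21 N along the box's y, at the place expected for angle 0, so it's on the stop. I'll back off, rise and look.

```bash
python3 -m jog '[[[-0.008,0.010,0,0,0,0,255],[-0.019,0.023,0,0,0,0,255],[-0.019,0.023,0.04,0,0,0,255],[-0.019,0.023,0.08,0,0,0,255],[-0.04,0.023,0.12,0,0,0,255],[-0.07,0.023,0.16,0,0,0,255],[-0.10,0.04,0.20,0,0,0,255],[-0.13,0.07,0.23,0,0,0,255],[-0.16,0.10,0.25,0,0,0,255],[-0.19,0.13,0.25,0,0,0,255]]]'
python3 - <<'E'
from h import *
a=bot.camera("top")[125:325,125:325]
b=bot.camera("side")[110:250,200:340]
cv2.imwrite("pics/m6.png",np.hstack([cv2.resize(x,(400,400),interpolation=cv2.INTER_CUBIC) for x in(a,b)]))
E
```

```text
clock: 12.33
eef_pos: [0.2968, 0.2911, 0.3208]
tool_rot: [0.432, 0.902, 0.003, 0.002]
ft_force: [0.4, 1.5, 0.0]
grip_width: 0.0002
```

View pics/m6.png

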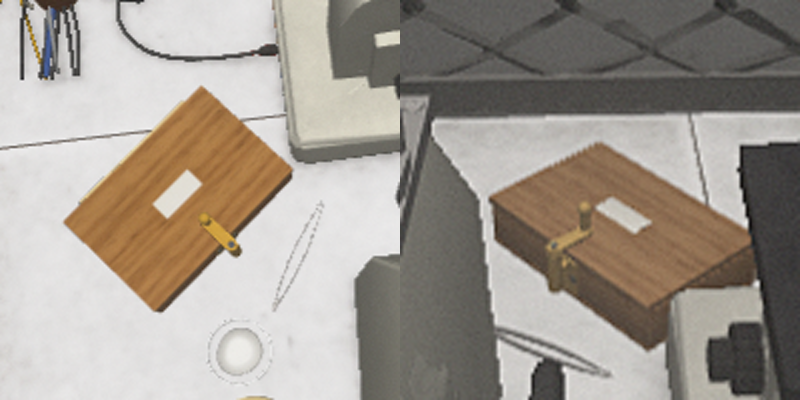

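The lid is shut with the button across it, from (235,245) to (205,218), parallel to the lid's short side. The petri dish and tweezers are where they were. I'll let the arm settle and hand in.

```bash
python3 -m jog '[[[0,0,0,0,0,0,255],[0,0,0,0,0,0,255],[0,0,0,0,0,0,255],[0,0,0,0,0,0,255]]]'; python3 -c "
from workcell import bot
print(bot.job_done())"
```

```text
clock: 12.77
eef_pos: [0.297, 0.289, 0.3161]
tool_rot: [0.432, 0.902, -0.001, -0.0]
ft_force: [0.0, 0.5, -0.4]
grip_width: 0.0001
the job is handed in; nothing more can be done
None
```

The specimen box is ready for carrying: the flap is down, the lid is shut and the turn-button lies across it. I pushed each in that order with closed fingertips and handed the job in at 12.8 s of robot time.

- **Flap:** it was pressed with about 22 N until the fingertips stood at 42.6 mm, against 43 mm for flat. It looked flat in both views before I closed the lid.
- **Lid:** it was pressed with about 21 N until the fingertips stood at 53.4 mm, against 53.6 mm for shut. It looked shut in the side view and again in the final top view.
- **Turn-button:** it was pushed against its stop with about 21 N. The fingertip stopped where angle 0 puts it, and the final views show the arm square across the lid.
- **Surroundings:** the petri dish and tweezers looked unmoved in the final top view, and the arm ended clear of everything. I did not check the loupe and marker pen again, but the arm never went near them.

No check failed. The arm hid the box from the top camera during most of the work, so the steps in between were mainly checked from the side view and the force readings.

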